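# Reset a fume-box vent stay to its last hole

### The job

Open the vent flap of the fume box wider: lift its white stay off the brass pin, draw the stay out so that the flap swings further open, and lower the last round hole (the one next to the red grip tab) over the pin until the bar lies fully down and flat, then let go. Go gently, feeling for the hole rather than forcing the bar on the pin or its bracket, and leave the jar, the tape roll and the screwdriver where they are.

Things in the scene. Friction and masses are not known exactly. Their poses are not given: they have to be found in the camera images.
- fume_box: Low grey sheet-metal fume box, fixed, 200 (x) by 300 (y) by 120 mm high; origin at the centre of its underside on the table, x from the front (with the flap) to the back, z up. The flap's vertical hinge axis stands at (-106, 110) mm in this frame.
- flap (a joint): Opening of the flap (rad): 0 shut against the box's front, about 0.35 at the start, growing as it swings out; about 0.7 to 1.05 with the last hole on the pin. Amber pane in an aluminium frame, 156 mm wide, 116 mm high, hinged at its left edge. The stiff hinge stays where it is left; moving it takes about 1 N at the post; no spring.
- flap_post (a point): Upright steel post on the flap's top edge, 120 mm from the hinge axis, 8 mm in diameter, on an 18 mm shoulder; this point lies on its axis at the shoulder, 127 mm above the table, where the underside of the resting stay lies. A 24 mm cap 32 mm above the shoulder keeps the stay on it: it can be lifted level by at most 27 mm.
- bracket: Dark steel bracket, 52 (x) by 28 by 4 mm, fixed to the box's top; origin at the centre of its underside (120 mm above the table), x along its slot, the same way as the stay at the start. It carries the brass pin.
- washer_mid (a point): Middle of the bracket's slot, 7 mm above its origin, at the level of the 18 mm steel washer's top on which the bar rests. The upright brass pin: 8 mm in diameter, flat tip 12 mm above this level. It is clamped somewhere in the slot, on the bracket's x axis but up to 14 mm either way from this point, not measured; it does not move under gentle forces.
- stay: White flat loose bar, 228 by 28 mm, 5 mm thick, 100 to 190 g, lying level at the start on the post's shoulder, the pin's washer and its own foot. Origin on the underside at the centre of the pivot hole, x along the bar towards the grip tab, z up; the bar ends at x = 210 mm. A black foot under it at 196 mm, 12 mm in diameter and 7 mm deep, slides on the box's top.
- stay_grip (a point): Centre of the red upright grip tab on the stay at x = 190 mm: 30 mm along the bar, 12 mm thick across it, its middle 21 mm above the bar's underside, its top 37 mm above the underside and 32 mm above the bar's upper face. x along the bar away from the pivot.
- stay_pivot (a point): Centre of the stay's pivot hole, at the bar's underside (x = 0): 14 mm in diameter, round the flap's post with 3 mm of play all round.
- stay_slot (a point): Centre of the stay's slot at the bar's underside, x = 84.5 mm: 37 mm long and 10 mm wide; over the pin at the start, the pin anywhere along it.
- stay_last_hole (a point): Centre of the stay's last round hole (nearest the red tab), at the bar's underside, x = 146 mm, 9.6 mm in diameter (0.8 mm of play all round). A like middle hole at x = 114 mm is not the one wanted.
- jar_mid (a point): Middle of a small glass jar with a blue lid, 44 mm in diameter and 55 mm high, standing on the box's top near the back; leave alone.
- tape_mid (a point): Middle of a blue roll of tape, 84 mm in diameter and 20 mm high, on the table; leave alone.
- screwdriver: Orange-handled screwdriver, 180 mm long, lying on the table; leave alone.
Things that resemble listed ones, but are neither listed nor needed, are in the scene too. What is shaped like the stay but blue is not meant.

How it is judged:
By the outcome, as a careful person would: the job done as asked, in the order asked, and still so for the second after the job is handed in, with the robot touching nothing.
It also fails if it takes over 72 s, if anything falls off the work surface, if the arm or the gripper's body presses on something with over 40 N, if the wrist force passes 120 N, or if a joint passes its speed limit or range.

### The arm

A 6-joint arm with a two-finger parallel gripper is mounted at the origin on the work surface. World frame = base frame: x ahead of the robot, y to its left, z up, the work surface at z = 0. Lengths are in m, angles in rad, forces in N, time in s.
With the tool pointing down it reaches from about 0.35 to 0.975 m from the base axis. Payload 4.9 kg.
Tool frame: the origin (TCP) lies between the finger pads; the fingertips stand 19 mm ahead of it and the grasp point (between the pads) is the TCP; z points along the fingers, y is the direction in which the jaws open and shut (so a half turn about z gives the same grasp; the last joint's range is limited). The gripper opens to 85 mm and grips with 20 to 120 N. Pads are 22 mm wide; open, the fingers measure 114 mm over their backs; the gripper's body (76 mm by 85 mm) begins 54 mm behind the grasp point. The pads swing forward as they close: fully open they stand 13 mm farther back than shut.
Start: joints at [0.985, 0.053, 1.613, -0, 1.476, -0.119], TCP at [0.281, 0.558, 0.25] pointing down, gripper open.
Joint ranges: [-3.01, 3.01], [-1.01, 2.22], [0.06, 2.58], [-1.02, 4.17], [0.09, 2.62], [-3.14, 3.14]. Speed limits (rad/s): [2.57, 2.57, 3.14, 3.14, 3.14, 3.14].

### API

Orientations are given as a unit quaternion [w, x, y, z].
In Python, from plant import state, grab_frame, calibration, job_done gives the robot as it stands. The module is installed in compiled form; this text tells all that it offers.
- The arm moves only by the tool servo_tool, never from a script. Its argument "deltas" is a list that holds one entry, the list of rows, each a list of 5 numbers: the finger opening in mm, from 0 to 85.4, then the shift along the world's x, y, z in mm, then the turn about the world's z in units of 6 degrees (1.0 is 6 degrees). A call has 1 to 5 rows; each row is the pose to reach, as a shift and turn from the pose commanded when the call began; what a row does not reach only later rows make up. A row lasts 1/8 s, in which the tool goes at most 62.5 mm and 10.7 degrees, less where a joint would pass 70% of its speed; a pose out of reach is approached as far as the arm can. A call with a gripper value outside its range is refused whole. The fingers move at their own pace and stop on an object; the grip force is fixed at half the most. Time passes only in rows, so rows that repeat a pose let the fingers close. It gives the time, the measured TCP pose, the force and the opening at its end, in the units of the state.
- state(): the state, without advancing time (a new reading comes with each control period).
- grab_frame(name): name is "scene" or "side" or "wrist"; returns the picture (480x640x3 uint8, red, green, blue); there is no depth.
- calibration(name): a dict with "intrinsics" (3x3 intrinsics, pixels), "world_from_camera" (4x4, takes a point from camera to world coordinates). Camera axes: x right, y down, z forward; pixel columns grow to the right and rows downward; lengths in m; the calibration is good to about 2 mm. A picture is of the moment at which its call begins: read the wrist's pose just before it. calibration takes no time and is no camera call; for the wrist camera it gives the pose at the moment of the call.
- job_done(): hands the job in, once; it reports no verdict.
The state is a dict: "time": time; "joint_pos": joint angles; "joint_vel": joint speeds; "joint_efforts": joint torques, N m; "tool_pos": TCP position; "tool_rot": TCP orientation; "contact_force": force on the tool from outside, world axes, zero at the start; "ft_torque": the same for the moment, N m; "gripper_width": opening from 0.0 (shut) to 1.0 (fully open).
Only numpy, scipy, OpenCV 4.12 (cv2) and the standard library are available. Lean on these libraries where they do the work, as an engineer would, in place of code of your own. Each camera call takes 0.05 s, during which the arm holds its last target.

## Working session

There is one attempt and no reset: what is moved stays moved. The work goes in short steps, Python scripts to look and compute and a tool call to move; the robot and the scene stay as the last step left them, time stands still between calls to the robot, and variables do not carry over. Pictures are saved under pics/ and viewed, and the job is handed in when it is done.

Besides the shell and the picture viewer there is one more tool, called after "Call:" as a command line: name --argument value ..., lists and objects as JSON in quotes. servo_tool: Moves the arm, as the interface text tells. Its arguments: {"type":"object","properties":{"deltas":{"type":"array","items":{"type":"array","items":{"type":"array","items":{"type":"number"}}}}},"required":["deltas"]}

```bash
mkdir -p pics
python3 - <<'E'
from plant import *
import cv2
s=state();print(s)
for n in("scene","side","wrist"):
    c=calibration(n);print(n,c["intrinsics"].round(1).tolist(),c["world_from_camera"].round(3).tolist())
    cv2.imwrite(f"pics/{n}0.png",grab_frame(n)[:,:,::-1])
E
```

```text
{'time': 0.0, 'joint_pos': array([ 9.84980485e-01,  5.34083871e-02,  1.61428304e+00,  6.74698764e-06,
        1.47598639e+00, -1.19009920e-01]), 'joint_vel': array([-0.00117755, -0.0003536 , -0.00168567, -0.00091099,  0.00140337,
       -0.00090805]), 'joint_efforts': array([-5.21655329e-04, -3.93689811e+01, -3.70174813e+01, -2.68041777e-04,
        7.07592670e-03, -1.55349585e-05]), 'tool_pos': array([0.28095584, 0.55764674, 0.24903757]), 'tool_rot': array([-3.63012295e-04,  2.31289734e-01,  9.72884357e-01, -9.77347238e-04]), 'contact_force': array([ 0.10267656, -0.57383549,  0.01865349]), 'ft_torque': array([0.00058888, 0.00486026, 0.01303963]), 'gripper_width': 1.0005396205495203}
scene [[461.6, 0.0, 324.6], [0.0, 461.6, 243.5], [0.0, 0.0, 1.0]] [[-0.312, 0.629, -0.712, 1.121], [0.95, 0.21, -0.231, 0.111], [0.004, -0.748, -0.663, 0.697], [0.0, 0.0, 0.0, 1.0]]
side [[462.0, 0.0, 327.2], [0.0, 462.0, 235.0], [0.0, 0.0, 1.0]] [[0.678, -0.355, 0.644, -0.095], [-0.735, -0.325, 0.595, -0.639], [-0.002, -0.877, -0.481, 0.56], [0.0, 0.0, 0.0, 1.0]]
wrist [[401.4, 0.0, 322.5], [0.0, 401.4, 239.0], [0.0, 0.0, 1.0]] [[0.449, 0.859, 0.246, 0.218], [0.894, -0.431, -0.126, 0.589], [-0.002, 0.277, -0.961, 0.373], [0.0, 0.0, 0.0, 1.0]]
```

View pics/scene0.png

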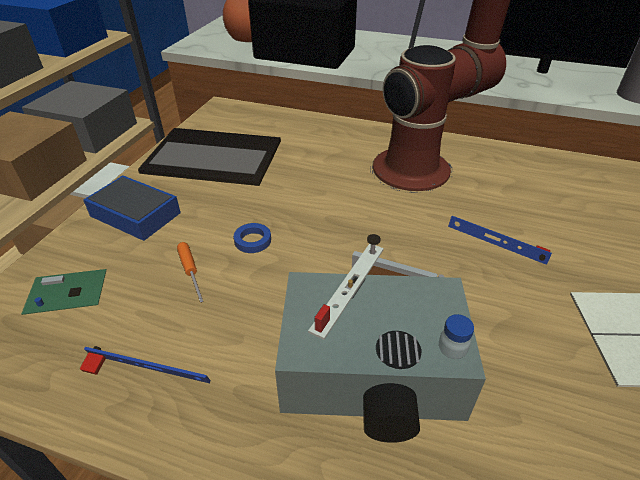

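View pics/side0.png

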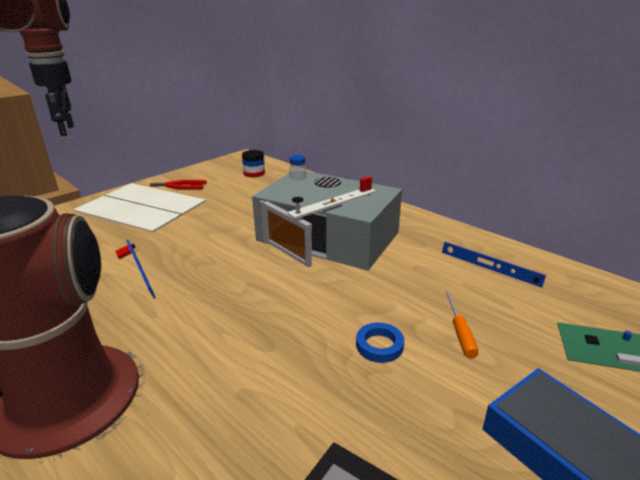

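View pics/wrist0.png

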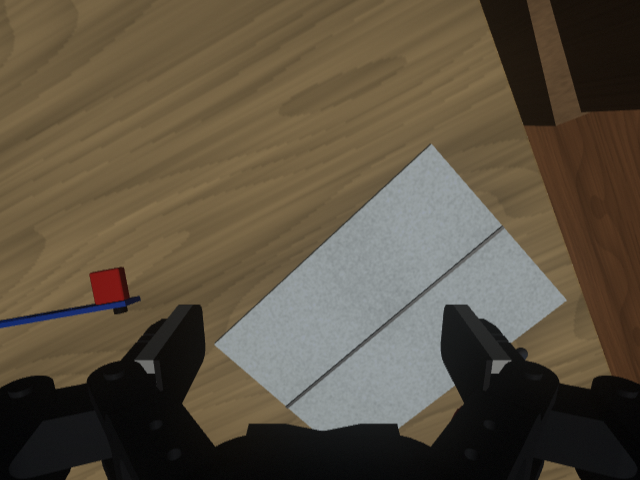

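The white bar with a red tab (scene 345,290, tab 321,318) is the stay. Lookalikes are the blue bars at (500,240), with its tab at (543,250), and (145,365), with its tab at (92,360). I'll check the choice in a close crop.

```bash
cat > h.py <<'E'
from plant import *
import cv2, numpy as np
def ray(cal,u,v,z):
    K=cal["intrinsics"];T=cal["world_from_camera"]
    d=T[:3,:3]@np.linalg.inv(K)@[u,v,1];o=T[:3,3]
    return o+d*(z-o[2])/d[2]
def proj(cal,p):
    T=np.linalg.inv(cal["world_from_camera"]);q=T[:3,:3]@p+T[:3,3];q=cal["intrinsics"]@q
    return q[:2]/q[2]
E
python3 - <<'E'
import cv2
a=cv2.imread("pics/scene0.png")[225:345,270:470]
b=cv2.imread("pics/side0.png")[160:270,250:410]
cv2.imwrite("pics/sc_c.png",cv2.resize(a,None,fx=4,fy=4,interpolation=cv2.INTER_CUBIC))
cv2.imwrite("pics/si_c.png",cv2.resize(b,None,fx=5,fy=5,interpolation=cv2.INTER_CUBIC))
E
```

```text
(no output)
```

View pics/sc_c.png

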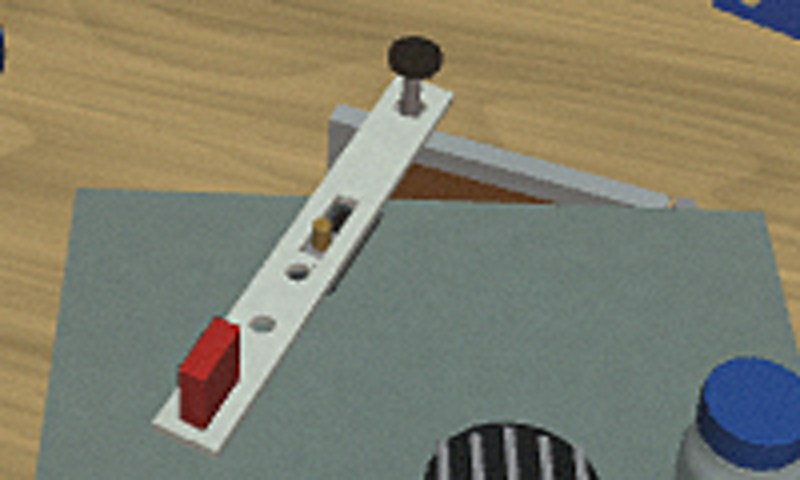

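View pics/si_c.png

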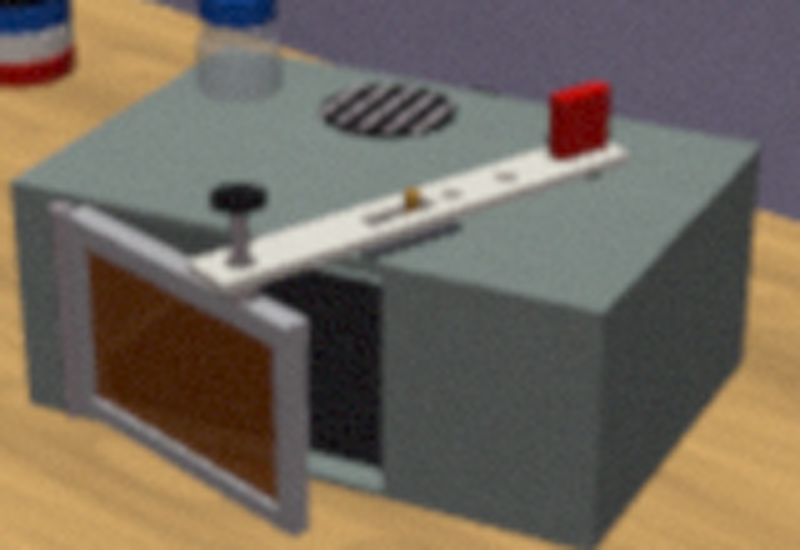

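Run:
```python
from h import *
sc=calibration("scene");si=calibration("side")
S=lambda x,y:(270+x/4,225+y/4)
D=lambda x,y:(250+x/5,160+y/5)
for n,a,b,z in [("tabtop",(211,350),(582,90),.164),("pintip",(322,222),(413,188),.139),("post",(411,105),(240,262),.132),("last",(263,324),(507,177),.132),("mid",(298,271),(452,194),.132),("cap",(415,55),(239,195),.162)]:
    print(n,ray(sc,*S(*a),z).round(4),ray(si,*D(*b),z).round(4))
for p in [(78,188),(765,211)]: print(ray(sc,*S(*p),.12).round(4))
for p in [(603,313),(760,150),(15,183)]: print("side",ray(si,*D(*p),.12).round(4))
print("jar",ray(sc,459,328,.175))
```

```text
tabtop [ 0.6975 -0.029   0.164 ] [ 0.697  -0.0306  0.164 ]
pintip [ 0.5975 -0.0133  0.139 ] [ 0.6045 -0.0096  0.139 ]
post [0.5076 0.0034 0.132 ] [0.5099 0.0037 0.132 ]
last [ 0.6528 -0.0219  0.132 ] [ 0.6541 -0.0226  0.132 ]
mid [ 0.621  -0.0167  0.132 ] [ 0.623  -0.0165  0.132 ]
cap [0.5077 0.003  0.162 ] [0.5119 0.0049 0.162 ]
[ 0.5938 -0.1252  0.12  ]
[0.5122 0.1638 0.12  ]
side [ 0.5952 -0.1247  0.12  ]
side [ 0.7819 -0.0745  0.12  ]
side [0.5146 0.1599 0.12  ]
jar [0.67222525 0.16579252 0.175     ]
```

White stay confirmed: it has the brass pin in its slot, both holes and a red upright tab. I'm moving over the tab with the jaws across the bar.

Call:
servo_tool --deltas '[[[85, 55, -30, 0, 0.5], [85, 95, -75, 0, 1], [85, 140, -125, 0, 1.5], [85, 180, -180, 0, 2], [85, 215, -230, 0, 2.8]]]'

```text
time: 0.78
tool_pos: [0.492, 0.3335, 0.25]
tool_rot: [-0.0, 0.085, 0.996, -0.0]
contact_force: [0.8, 0.7, -0.5]
gripper_width: 0.995
```

Call:
servo_tool --deltas '[[[85, 35, -51, 0, 0], [85, 70, -102, 0, 0], [85, 105, -153, 0, 0], [85, 140, -204, 0, 0], [85, 175, -255, 0, 0]]]'

```text
time: 1.4
tool_pos: [0.6669, 0.0785, 0.2499]
tool_rot: [-0.0, 0.087, 0.996, 0.0]
contact_force: [-0.4, 0.5, 0.3]
gripper_width: 0.996
```

Call:
servo_tool --deltas '[[[85, 20, -50, 0, 0], [85, 26, -100, 0, 0], [85, 26, -103, 0, 0], [85, 26, -103, 0, 0]]]'

```text
time: 1.9
tool_pos: [0.6919, -0.0225, 0.2498]
tool_rot: [-0.0, 0.087, 0.996, 0.0]
contact_force: [0.0, -0.1, 0.4]
gripper_width: 0.998
```

Run:
```python
from h import *
s=state();print(s["time"],s["tool_pos"],s["tool_rot"],s["contact_force"])
cv2.imwrite("pics/w1.png",grab_frame("wrist")[:,:,::-1])
c=calibration("wrist");np.savez("c1.npz",K=c["intrinsics"],T=c["world_from_camera"])
```

```text
1.9 [ 0.69193968 -0.02252277  0.24983436] [-4.34707062e-04  8.69036584e-02  9.96216581e-01  2.99066110e-04] [ 0.03634585 -0.06826323  0.42612834]
```

View pics/w1.png

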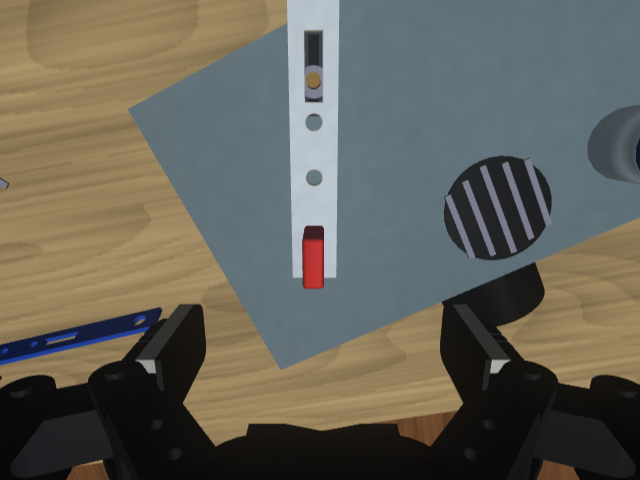

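Wrist picture: the bar is vertical, with pin tip at (313,80), middle hole (314,122), last hole (314,178) and tab top (313,262). I'll measure these by mask.

Run:
```python
from h import *
d=np.load("c1.npz");c={"intrinsics":d["K"],"world_from_camera":d["T"]}
im=cv2.imread("pics/w1.png");hsv=cv2.cvtColor(im,cv2.COLOR_BGR2HSV)
def blob(m,r):
    x0,x1,y0,y1=r;q=np.zeros_like(m);q[y0:y1,x0:x1]=m[y0:y1,x0:x1]
    n,l,st,ce=cv2.connectedComponentsWithStats(q);i=1+np.argmax(st[1:,4]);return ce[i],st[i]
brass=cv2.inRange(hsv,(8,110,60),(25,255,255))
red1=cv2.inRange(hsv,(0,150,140),(8,255,255))|cv2.inRange(hsv,(172,150,140),(180,255,255))
grey=cv2.inRange(hsv,(0,0,0),(180,255,165))
R={}
for n,m,r,z in[("pin",brass,(300,330,60,100),.139),("tab",red1,(295,332,220,295),.164),("last",grey,(300,328,165,192),.1315),("mid",grey,(300,328,109,135),.1315)]:
    ce,st=blob(m,r);p=ray(c,*ce,z);R[n]=p;print(n,ce,st,p.round(4))
white=cv2.inRange(hsv,(0,0,170),(180,45,255))
pts=[]
for v in list(range(10,60,5))+list(range(200,222,4)):
    xs=np.where(white[v,280:350])[0]+280
    pts.append((ray(c,xs[0],v,.132)+ray(c,xs[-1],v,.132))/2); 
pts=np.array(pts)
l=cv2.fitLine(pts[:,:2].astype(np.float32),cv2.DIST_L2,0,.01,.01).ravel();print("axis",l,np.degrees(np.arctan(l[1]/l[0])))
print("dist pin-last",np.linalg.norm((R["pin"]-R["last"])[:2]),"last-tab",np.linalg.norm((R["tab"]-R["last"])[:2]),"mid-last",np.linalg.norm((R["mid"]-R["last"])[:2]))
```

```text
pin [312.91812865  79.99415205] [306  73  14  15 171] [ 0.5994 -0.0116  0.139 ]
tab [313.29176201 263.5194508 ] [304 240  19  48 874] [ 0.6952 -0.028   0.164 ]
last [313.69724771 177.4266055 ] [306 169  16  17 218] [ 0.6526 -0.0208  0.1315]
mid [313.46031746 121.65079365] [305 113  18  18 252] [ 0.6209 -0.0153  0.1315]
axis [ 0.98515546 -0.1716645   0.61138606 -0.01370714] -9.884611
dist pin-last 0.05397788473126357 last-tab 0.043278242778425596 mid-last 0.032180798570804116
```

Run:
```python
import numpy as np
from scipy.optimize import fsolve
P=np.array([.5994,-.0116]);H=np.array([.518,.1227]);Q0=np.array([.5088,.0038]);L=np.array([.6526,-.0208])
for d in(.143,.146,.149):
    r=np.linalg.norm(Q0-H);a0=np.arctan2(*(Q0-H)[::-1])
    q=lambda a:H+r*np.array([np.cos(a),np.sin(a)])
    a=fsolve(lambda a:np.linalg.norm(q(a[0])-P)-d,a0-.5)[0]
    Q=q(a);u=(P-Q)/np.linalg.norm(P-Q);yaw=np.degrees(np.arctan2(u[1],u[0]))
    print(d,r,"Q",Q,"dphi",a0-a,"yaw",yaw,"turn units",(yaw+9.9)/6,"grip",P+.044*u)
    if d==.146:
        for t in np.linspace(0,1,9):
            qq=q(a0+(a-a0)*t);w=np.radians(-9.9+(yaw+9.9)*t);g=qq+.19*np.array([np.cos(w),np.sin(w)])
            if t==0:g0=g
            print(t.round(3),((g-g0)*1000).round(1),((yaw+9.9)*t/6).round(2))
```

```text
0.143 0.11925539820066847 Q [0.45964625 0.01869668] dphi 0.43408488985421956 yaw -12.231663933347194 turn units -0.38861065555786567 grip [ 0.64240115 -0.02092206]
0.146 0.11925539820066847 Q [0.45692156 0.02027308] dphi 0.4604815438182972 yaw -12.609718430674667 turn units -0.4516197384457777 grip [ 0.64233871 -0.02120559]
0.0 [0. 0.] -0.0
0.125 [-7.  -0.4] -0.06
0.25 [-14.   -0.4] -0.11
0.375 [-20.9   0. ] -0.17
0.5 [-27.7   0.8] -0.23
0.625 [-34.4   2. ] -0.28
0.75 [-41.    3.5] -0.34
0.875 [-47.4   5.4] -0.4
1.0 [-53.6   7.7] -0.45
0.149 0.11925539820066847 Q [0.45422211 0.02193179] dphi 0.48704994431554516 yaw -13.005559760456862 turn units -0.5175932934094769 grip [ 0.64227132 -0.02150201]
```

Call:
servo_tool --deltas '[[[60, 3.6, -5.7, -30, 0], [45, 3.6, -5.7, -60, 0], [45, 3.6, -5.7, -80, 0], [45, 3.6, -5.7, -93, 0], [45, 3.6, -5.7, -93, 0]]]'

```text
time: 2.58
tool_pos: [0.6953, -0.0278, 0.1564]
tool_rot: [-0.001, 0.086, 0.996, 0.0]
contact_force: [0.2, 0.2, 1.1]
gripper_width: 0.526
```

Call:
servo_tool --deltas '[[[30, 0, 0, 0, 0], [20, 0, 0, 0, 0], [14, 0, 0, 0, 0], [14, 0, 0, 0, 0], [14, 0, 0, 0, 0]]]'

```text
time: 3.2
tool_pos: [0.6958, -0.0284, 0.1574]
tool_rot: [0.0, 0.087, 0.996, 0.0]
contact_force: [-0.3, -0.3, -0.6]
gripper_width: 0.161
```

Run:
```python
from h import *
s=state();print(s["time"],s["tool_pos"],s["contact_force"],s["gripper_width"])
cv2.imwrite("pics/w2.png",grab_frame("wrist")[:,:,::-1])
```

```text
3.2 [ 0.69581638 -0.02844175  0.15741036] [-0.27660903 -0.31236493 -0.58305439] 0.1613090702431198
```

View pics/w2.png

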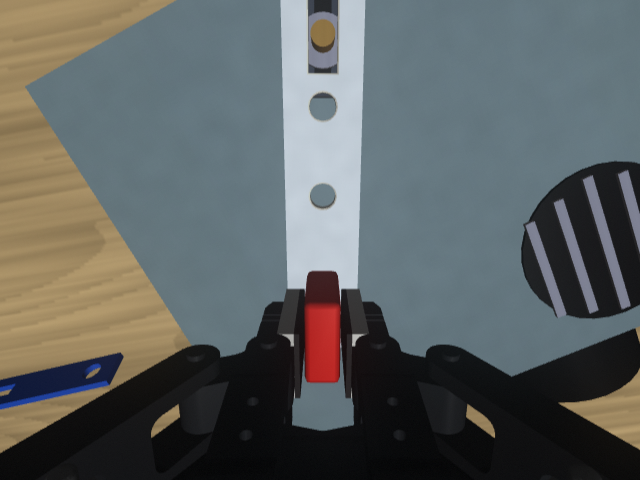

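The tab sits centred between the pads. Closing on it.

Call:
servo_tool --deltas '[[[6, 0, 0, 0, 0], [3, 0, 0, 0, 0], [0, 0, 0, 0, 0], [0, 0, 0, 0, 0]]]'

```text
time: 3.75
tool_pos: [0.6959, -0.0284, 0.1575]
tool_rot: [0.0, 0.087, 0.996, -0.0]
contact_force: [0.6, 0.5, 0.4]
gripper_width: 0.123
```

Call:
servo_tool --deltas '[[[0, 0, 0, 2, 0], [0, 0, 0, 5, 0], [0, 0, 0, 8, 0], [0, 0, 0, 8, 0]]]'

```text
time: 4.25
tool_pos: [0.696, -0.0284, 0.1657]
tool_rot: [0.0, 0.087, 0.996, -0.0]
contact_force: [0.3, 0.1, -1.2]
gripper_width: 0.13
```

Call:
servo_tool --deltas '[[[0, 0, 0, 4, 0], [0, 0, 0, 8, 0], [0, 0, 0, 11, 0], [0, 0, 0, 11, 0]]]'

```text
time: 4.75
tool_pos: [0.6961, -0.0284, 0.1769]
tool_rot: [0.0, 0.087, 0.996, -0.0]
contact_force: [0.4, 0.1, -1.7]
gripper_width: 0.128
```

Run:
```python
from h import *
s=state();print(s["time"],s["tool_pos"],s["contact_force"],s["ft_torque"],s["gripper_width"])
cv2.imwrite("pics/w3.png",grab_frame("wrist")[:,:,::-1])
b=grab_frame("side")[150:270,240:420,::-1]
cv2.imwrite("pics/s3.png",cv2.resize(b,None,fx=4,fy=4,interpolation=cv2.INTER_CUBIC))
```

```text
4.75 [ 0.69606493 -0.02844614  0.17691728] [ 0.41021653  0.11138627 -1.69982614] [ 0.00499671 -0.11208133  0.02528683] 0.12751203547388545
```

View pics/w3.png

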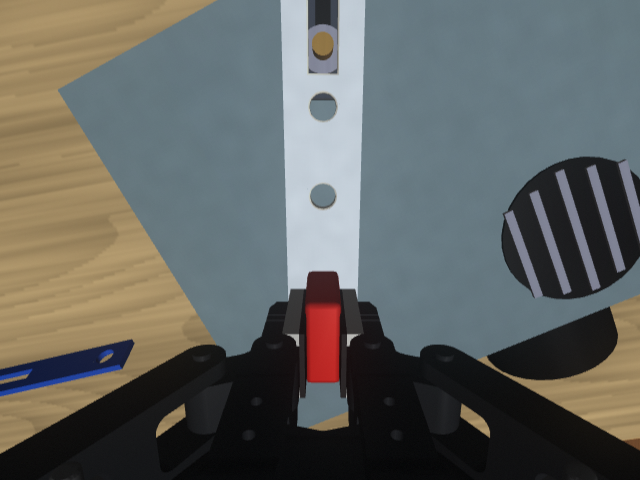

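View pics/s3.png

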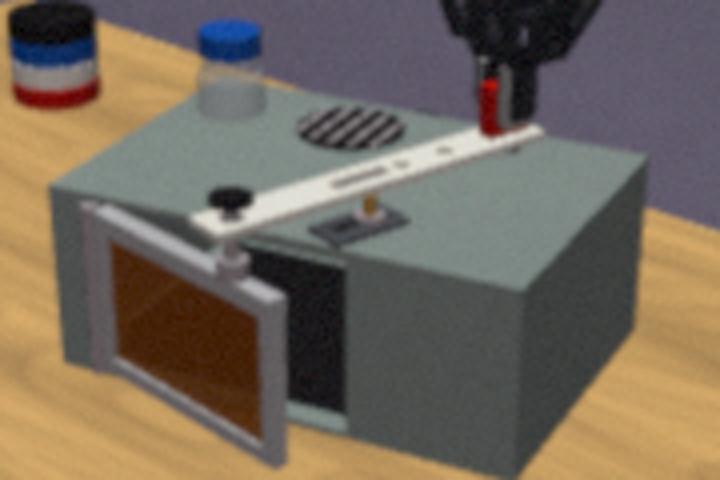

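Bar is lifted 19 mm, level and clear of the pin. Drawing it out along the computed path.

Call:
servo_tool --deltas '[[[0, -3, 0, 0, 0], [0, -7, -0.4, 0, -0.06], [0, -10.5, -0.4, 0, -0.09], [0, -14, -0.4, 0, -0.11], [0, -17.5, -0.2, 0, -0.14]]]'

```text
time: 5.48
tool_pos: [0.6781, -0.0287, 0.1763]
tool_rot: [0.0, 0.094, 0.996, -0.0]
contact_force: [0.4, -1.0, -2.2]
gripper_width: 0.128
```

Call:
servo_tool --deltas '[[[0, -3.5, 0.2, 0, -0.03], [0, -7, 0.6, 0, -0.06], [0, -10.2, 1, 0, -0.09], [0, -13.6, 1.6, 0, -0.12], [0, -16.9, 2.2, 0, -0.14]]]'

```text
time: 6.1
tool_pos: [0.6612, -0.0264, 0.1763]
tool_rot: [0.0, 0.101, 0.995, 0.0]
contact_force: [-0.0, -1.0, -2.2]
gripper_width: 0.131
```

Call:
servo_tool --deltas '[[[0, -3.3, 0.7, 0, -0.03], [0, -6.6, 1.5, 0, -0.06], [0, -10, 2.3, 0, -0.09], [0, -13, 3.3, 0, -0.12], [0, -13, 3.3, 0, -0.12]]]'

```text
time: 6.72
tool_pos: [0.648, -0.0228, 0.1762]
tool_rot: [-0.0, 0.108, 0.994, 0.0]
contact_force: [0.8, 0.2, -1.4]
gripper_width: 0.13
```

Run:
```python
from h import *
s=state();print(s["time"],s["tool_pos"],s["contact_force"],s["ft_torque"],s["gripper_width"])
cv2.imwrite("pics/w4.png",grab_frame("wrist")[:,:,::-1])
c=calibration("wrist");np.savez("c4.npz",K=c["intrinsics"],T=c["world_from_camera"])
b=grab_frame("side")[150:270,240:420,::-1]
cv2.imwrite("pics/s4.png",cv2.resize(b,None,fx=4,fy=4,interpolation=cv2.INTER_CUBIC))
```

```text
6.725 [ 0.64797331 -0.02282927  0.17620149] [ 0.78715681  0.22909017 -1.42067943] [-0.040097   -0.07173199  0.05395056] 0.12985990770087907
```

View pics/w4.png

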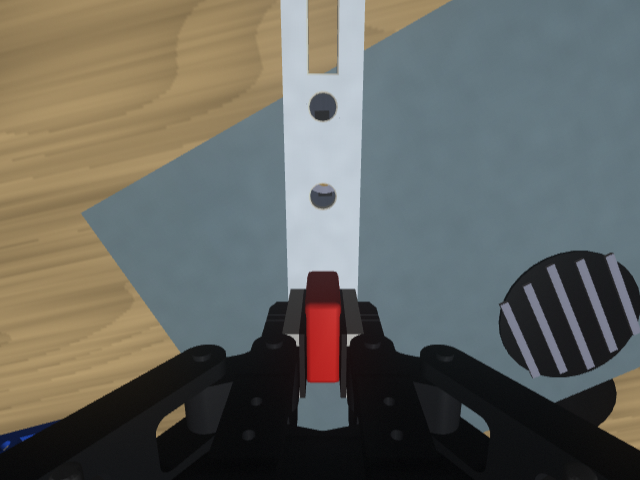

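View pics/s4.png

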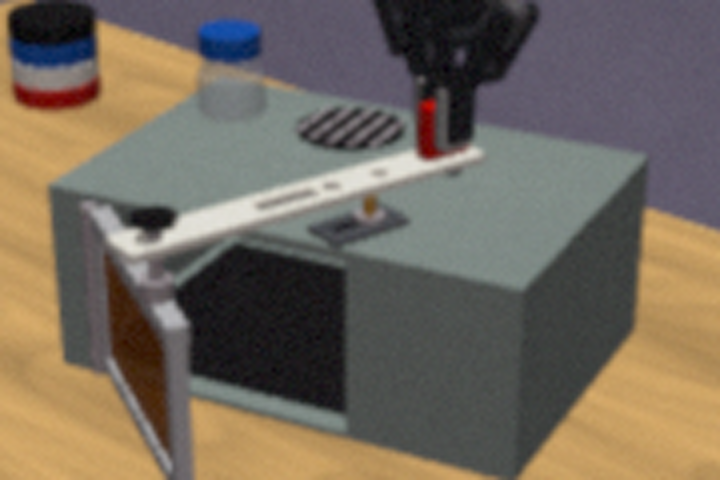

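The flap has swung well out. Now I'll compare the hole's position with the pin measured from the two closer wrist views.

```bash
python3 - <<'E'
from h import *
d=np.load("c1.npz");T1=d["T"];K=d["K"]
# camera-in-tool fixed: tool pose 1
from scipy.spatial.transform import Rotation as R
def TT(p,q):
    M=np.eye(4);M[:3,:3]=R.from_quat([q[1],q[2],q[3],q[0]]).as_matrix();M[:3,3]=p;return M
t1=TT([.69193968,-.02252277,.24983436],[-4.347e-4,.0869037,.99621658,2.99e-4])
X=np.linalg.inv(t1)@T1
c4=np.load("c4.npz")["T"]
s=state();t4=TT(s["tool_pos"],s["tool_rot"]);print("chk",((t4@X)-c4)[:3,3]*1000)
def cam(p,q=(0,.087,.9962,0)): return {"intrinsics":K,"world_from_camera":TT(p,np.array(q)/np.linalg.norm(q))@X}
def cen(f,m,r):
    hsv=cv2.cvtColor(cv2.imread(f),cv2.COLOR_BGR2HSV);m=cv2.inRange(hsv,*m);x0,x1,y0,y1=r
    q=np.zeros_like(m);q[y0:y1,x0:x1]=m[y0:y1,x0:x1]
    n,l,st,ce=cv2.connectedComponentsWithStats(q);i=1+np.argmax(st[1:,4]);return ce[i],st[i]
B=((8,110,60),(25,255,255));Bt=((8,110,130),(25,255,255))
for f,c in [("pics/w2.png",cam([.6958,-.0284,.1574])),("pics/w3.png",cam([.69606,-.02845,.17692])),("pics/w1.png",{"intrinsics":K,"world_from_camera":T1})]:
    r=(300,345,10,100)
    for m in(B,Bt):
        ce,st=cen(f,m,r);print(f,ce.round(1),st,ray(c,*ce,.139).round(4))
G=((0,0,0),(180,255,165))
for f,c,zt in [("pics/w2.png",cam([.6958,-.0284,.1574]),.132),("pics/w3.png",cam([.69606,-.02845,.17692]),.1515),("pics/w4.png",{"intrinsics":K,"world_from_camera":c4},.1508)]:
    for nm,r in(("last",(305,342,175,215)),("mid",(305,342,88,125))):
        ce,st=cen(f,G,r);print(f,nm,ce.round(1),st,ray(c,*ce,zt-.0005).round(4))
c={"intrinsics":K,"world_from_camera":c4}
print("pin tip proj",proj(c,np.array([.5994,-.0116,.139])),"washer",proj(c,np.array([.5994,-.0116,.127])))
E
python3 - <<'E'
import cv2
a=cv2.imread("pics/w4.png")[160:230,280:370];cv2.imwrite("pics/w4c.png",cv2.resize(a,None,fx=7,fy=7,interpolation=cv2.INTER_CUBIC))
E
```

```text
chk [0.00615112 0.66056477 0.09869765]
pics/w2.png [322.5  33.1] [311  20  24  27 522] [ 0.5992 -0.0114  0.139 ]
pics/w2.png [322.4  32.5] [311  20  24  26 493] [ 0.599  -0.0114  0.139 ]
pics/w3.png [322.3  43.7] [312  32  21  24 392] [ 0.5992 -0.0115  0.139 ]
pics/w3.png [322.3  43.1] [312  32  21  23 370] [ 0.599  -0.0115  0.139 ]
pics/w1.png [312.9  80. ] [306  73  14  15 171] [ 0.5994 -0.0116  0.139 ]
pics/w1.png [312.8  79.4] [306  73  14  14 154] [ 0.5991 -0.0116  0.139 ]
pics/w2.png last [322.4 195.9] [310 183  26  26 535] [ 0.6525 -0.0207  0.1315]
pics/w2.png mid [322.6 106.1] [309  92  28  29 647] [ 0.6209 -0.0151  0.1315]
pics/w3.png last [322.7 196. ] [310 184  26  26 532] [ 0.6528 -0.0207  0.151 ]
pics/w3.png mid [322.7 106.4] [309  92  28  30 635] [ 0.6212 -0.0152  0.151 ]
pics/w4.png last [322.7 196.1] [310 184  27  26 540] [ 0.6051 -0.014   0.1503]
pics/w4.png mid [322.7 106.5] [309  92  28  30 657] [ 0.5739 -0.0072  0.1503]
pin tip proj [325.44409537 175.97360295] washer [325.24301941 172.45980415]
```

View pics/w4c.png

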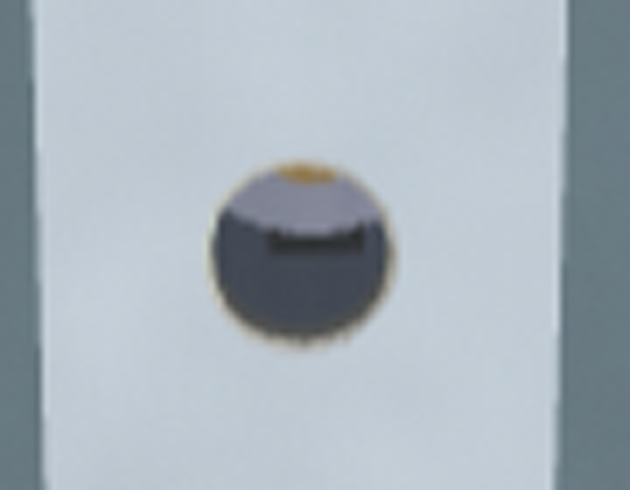

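Brass is visible at the far edge of the last hole (crop 305,172 → px ~323.6,184.6), so laterally it is nearly centred with about 6 mm to go along the bar. I'll move that and look straight through the hole.

Call:
servo_tool --deltas '[[[0, -3, 0.9, -1, -0.02], [0, -6, 1.8, -2, -0.05], [0, -6, 1.8, -3, -0.05], [0, -6, 1.8, -3, -0.05]]]'

```text
time: 7.32
tool_pos: [0.6421, -0.0212, 0.173]
tool_rot: [-0.0, 0.11, 0.994, 0.0]
contact_force: [-0.1, 0.7, -0.7]
gripper_width: 0.129
```

```bash
cat > look.py <<'E'
import sys
from h import *
n=sys.argv[1]
s=state();print(s["time"],s["tool_pos"].round(4),s["tool_rot"].round(4),s["contact_force"].round(2),s["ft_torque"].round(3),s["gripper_width"])
c=calibration("wrist");im=grab_frame("wrist")[:,:,::-1].copy();cv2.imwrite(f"pics/{n}.png",im)
a=im[160:230,280:370];cv2.imwrite(f"pics/{n}c.png",cv2.resize(a,None,fx=7,fy=7,interpolation=cv2.INTER_CUBIC))
hsv=cv2.cvtColor(im,cv2.COLOR_BGR2HSV);m=cv2.inRange(hsv,(8,110,60),(25,255,255))[170:222,300:345]
k=cv2.findNonZero(m)
if k is not None:
    (x,y),r=cv2.minEnclosingCircle(k);print("brass px",x+300,y+170,r,len(k))
for z in(.127,.139):print("P proj",z,proj(c,np.array([.5991,-.0115,z])).round(1))
E
python3 look.py w5
```

```text
7.325 [ 0.6421 -0.0212  0.173 ] [-3.000e-04  1.101e-01  9.939e-01  1.000e-04] [-0.12  0.69 -0.69] [ 0.004 -0.073 -0.024] 0.12887454670425416
brass px 322.5 192.0 9.552586555480957 265
P proj 0.127 [324.  187.2]
P proj 0.139 [324.1 191.8]
```

View pics/w5c.png

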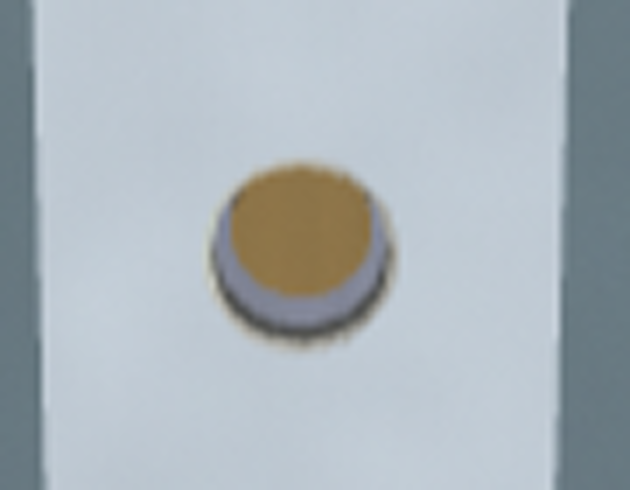

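Run:
```python
from h import *
c=calibration("wrist");u=np.array([-.9757,.219])
h=ray(c,323.1,196.1,.1471);
for v in(192,192.9):
    p=ray(c,323.0,v,.139);d=(p-h)[:2]*1000;print(h,p,d,"along out",d@u,"lat",d@[-u[1],u[0]])
```

```text
[ 0.59933663 -0.01200265  0.1471    ] [ 0.59911792 -0.01198437  0.139     ] [-0.21871526  0.01828745] along out 0.21740542569371138 lat 0.030055576612942923
[ 0.59933663 -0.01200265  0.1471    ] [ 0.59946768 -0.01206227  0.139     ] [ 0.13105001 -0.05961702] along out -0.14092162430660546 lat 0.029468377619353957
```

The hole is aligned with the pin to about 0.2 mm. Lowering gently and watching the force.

Call:
servo_tool --deltas '[[[0, 0, 0, -1.5, 0], [0, 0, 0, -3, 0], [0, 0, 0, -4.5, 0], [0, 0, 0, -4.5, 0]]]'

```text
time: 7.88
tool_pos: [0.6423, -0.0213, 0.1685]
tool_rot: [-0.0, 0.11, 0.994, -0.0]
contact_force: [0.3, -0.5, -1.4]
gripper_width: 0.124
```

```bash
python3 look.py w6
```

```text
7.875 [ 0.6423 -0.0213  0.1685] [-2.000e-04  1.101e-01  9.939e-01 -0.000e+00] [ 0.31 -0.46 -1.43] [-0.056 -0.116 -0.029] 0.12379875474878223
brass px 322.66315841674805 193.2421054840088 9.883817672729492 300
P proj 0.127 [324.2 188.4]
P proj 0.139 [324.3 193.3]
```

View pics/w6c.png

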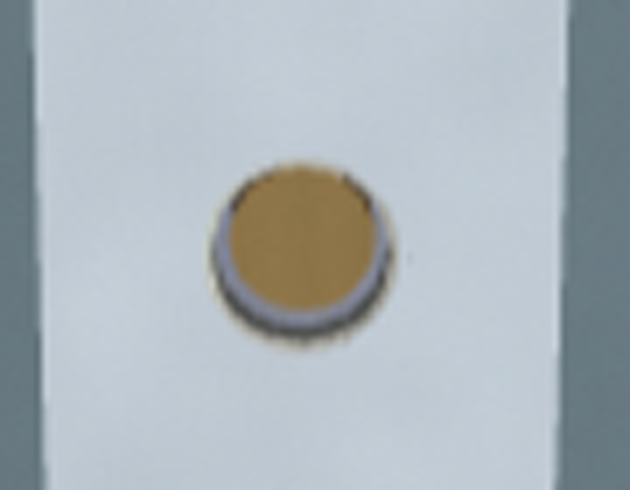

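Call:
servo_tool --deltas '[[[0, 0, 0, -1, 0], [0, 0, 0, -2, 0], [0, 0, 0, -3, 0], [0, 0, 0, -3, 0]]]'

```text
time: 8.43
tool_pos: [0.6423, -0.0213, 0.1656]
tool_rot: [-0.0, 0.11, 0.994, 0.0]
contact_force: [0.1, -0.4, -3.2]
gripper_width: 0.129
```

```bash
python3 look.py w7
```

```text
8.425 [ 0.6423 -0.0213  0.1656] [-2.000e-04  1.101e-01  9.939e-01  0.000e+00] [ 0.13 -0.38 -3.16] [-0.029 -0.074 -0.002] 0.12851607251506808
brass px 322.7258071899414 194.1129035949707 10.145376205444336 322
P proj 0.127 [324.2 189.4]
P proj 0.139 [324.3 194.4]
```

View pics/w7c.png

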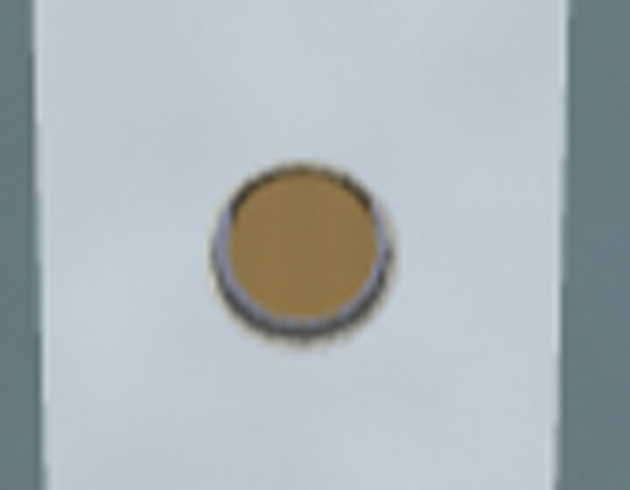

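The pin is in the hole with even clearance. Continuing down.

Call:
servo_tool --deltas '[[[0, 0, 0, -1, 0], [0, 0, 0, -2, 0], [0, 0, 0, -3, 0], [0, 0, 0, -4, 0], [0, 0, 0, -4, 0]]]'

```text
time: 9.1
tool_pos: [0.6423, -0.0213, 0.1616]
tool_rot: [-0.0, 0.11, 0.994, 0.0]
contact_force: [0.9, -0.2, -2.4]
gripper_width: 0.125
```

Call:
servo_tool --deltas '[[[0, 0, 0, -1, 0], [0, 0, 0, -2, 0], [0, 0, 0, -3, 0], [0, 0, 0, -3, 0]]]'

```text
time: 9.6
tool_pos: [0.6423, -0.0213, 0.1586]
tool_rot: [-0.0, 0.11, 0.994, 0.0]
contact_force: [-0.6, 0.6, -1.1]
gripper_width: 0.132
```

```bash
python3 look.py w8
```

```text
9.6 [ 0.6423 -0.0213  0.1586] [-2.000e-04  1.101e-01  9.939e-01  0.000e+00] [-0.61  0.57 -1.1 ] [-0.029 -0.124 -0.018] 0.1316394647616524
brass px 322.80272102355957 197.61224555969238 10.745394706726074 356
P proj 0.127 [324.3 192.2]
P proj 0.139 [324.4 197.7]
```

View pics/w8.png

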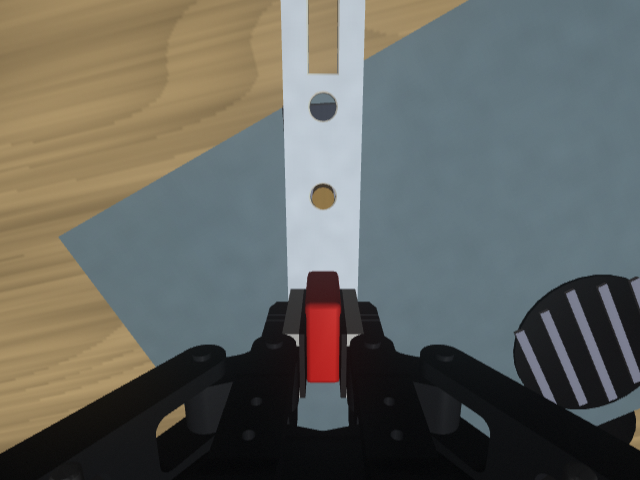

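Just about 1 mm remains. I'll lower in half-millimetre steps until it touches.

Call:
servo_tool --deltas '[[[0, 0, 0, -0.5, 0], [0, 0, 0, -0.8, 0], [0, 0, 0, -0.8, 0]]]'

```text
time: 10.02
tool_pos: [0.6424, -0.0213, 0.158]
tool_rot: [-0.0, 0.11, 0.994, -0.0]
contact_force: [0.3, 0.2, -1.6]
gripper_width: 0.128
```

Call:
servo_tool --deltas '[[[0, 0, 0, -0.3, 0], [0, 0, 0, -0.6, 0], [0, 0, 0, -0.6, 0]]]'

```text
time: 10.4
tool_pos: [0.6425, -0.0213, 0.1575]
tool_rot: [0.0, 0.11, 0.994, 0.0]
contact_force: [-0.4, 0.3, -1.9]
gripper_width: 0.129
```

```bash
python3 look.py w9
python3 - <<'E'
from h import *
b=grab_frame("side")[150:270,240:420,::-1]
cv2.imwrite("pics/s9.png",cv2.resize(b,None,fx=4,fy=4,interpolation=cv2.INTER_CUBIC))
E
```

```text
10.4 [ 0.6425 -0.0213  0.1575] [1.000e-04 1.101e-01 9.939e-01 0.000e+00] [-0.35  0.29 -1.92] [ 0.014 -0.047 -0.016] 0.1291534059084549
brass px 322.6279067993164 197.8139533996582 10.85050106048584 366
P proj 0.127 [324.3 192.3]
P proj 0.139 [324.4 197.9]
```

View pics/s9.png

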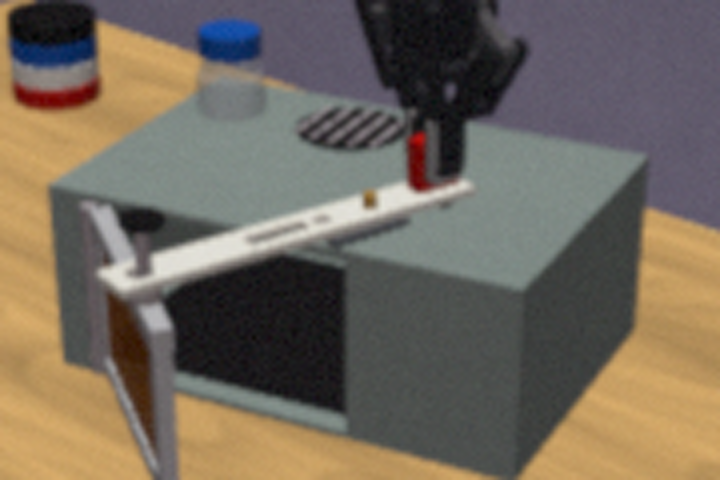

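View pics/w9c.png

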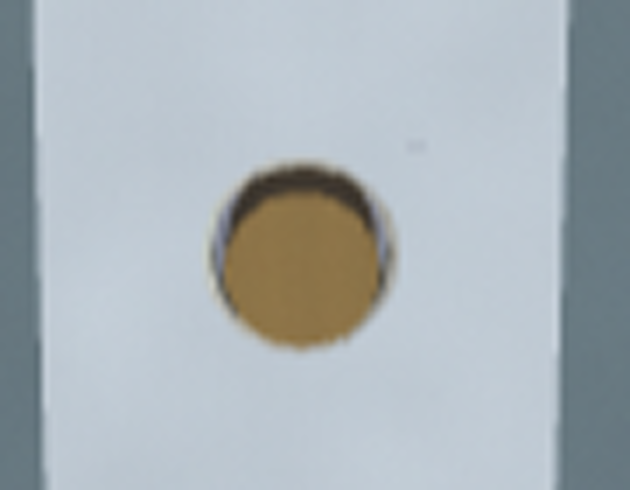

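The last hole is over the pin and the bar looks down. One more feel for contact, then open.

Call:
servo_tool --deltas '[[[0, 0, 0, -0.3, 0], [0, 0, 0, -0.6, 0], [0, 0, 0, -0.6, 0]]]'

```text
time: 10.88
tool_pos: [0.6425, -0.0213, 0.1575]
tool_rot: [0.0, 0.11, 0.994, -0.0]
contact_force: [-2.0, -0.1, 2.5]
gripper_width: 0.129
```

Call:
servo_tool --deltas '[[[0, 0, 0, -0.3, 0], [0, 0, 0, -0.5, 0], [0, 0, 0, -0.5, 0]]]'

```text
time: 11.25
tool_pos: [0.6425, -0.0213, 0.1574]
tool_rot: [0.0, 0.11, 0.994, -0.0]
contact_force: [-3.8, -0.2, 6.2]
gripper_width: 0.129
```

Contact is felt (+6 N) at the resting height. I'll unload, open and rise.

Call:
servo_tool --deltas '[[[0, 0, 0, 0.5, 0], [0, 0, 0, 0.7, 0], [14, 0, 0, 0.7, 0], [20, 0, 0, 0.7, 0], [30, 0, 0, 0.7, 0]]]'

```text
time: 11.88
tool_pos: [0.6423, -0.0213, 0.1564]
tool_rot: [-0.0, 0.11, 0.994, 0.0]
contact_force: [-0.6, 0.2, 0.6]
gripper_width: 0.348
```

Call:
servo_tool --deltas '[[[35, 0, 0, 0, 0], [40, 0, 0, 0, 0], [40, 0, 0, 10, 0], [45, 0, 0, 40, 0], [45, 0, 0, 90, 0]]]'

```text
time: 12.5
tool_pos: [0.6412, -0.0211, 0.2462]
tool_rot: [-0.002, 0.11, 0.994, 0.0]
contact_force: [0.1, -0.4, -0.1]
gripper_width: 0.529
```

Call:
servo_tool --deltas '[[[60, 0, 0, 20, 0], [85, 0, 0, 20, 0], [85, 0, 0, 20, 0]]]'

```text
time: 12.88
tool_pos: [0.6415, -0.0212, 0.2647]
tool_rot: [-0.002, 0.11, 0.994, 0.0]
contact_force: [-0.4, 0.2, 0.7]
gripper_width: 0.999
```

```bash
python3 look.py w10
python3 - <<'E'
from h import *
b=grab_frame("side")[150:270,240:420,::-1]
cv2.imwrite("pics/s10.png",cv2.resize(b,None,fx=4,fy=4,interpolation=cv2.INTER_CUBIC))
cv2.imwrite("pics/sc10.png",grab_frame("scene")[:,:,::-1])
E
```

```text
12.875 [ 0.6415 -0.0212  0.2647] [-1.700e-03  1.101e-01  9.939e-01  1.000e-04] [-0.37  0.24  0.7 ] [0.022 0.047 0.007] 0.9986372092492373
brass px 322.5 171.0 5.590270042419434 53
P proj 0.127 [323.8 167. ]
P proj 0.139 [323.8 168.9]
```

View pics/s10.png

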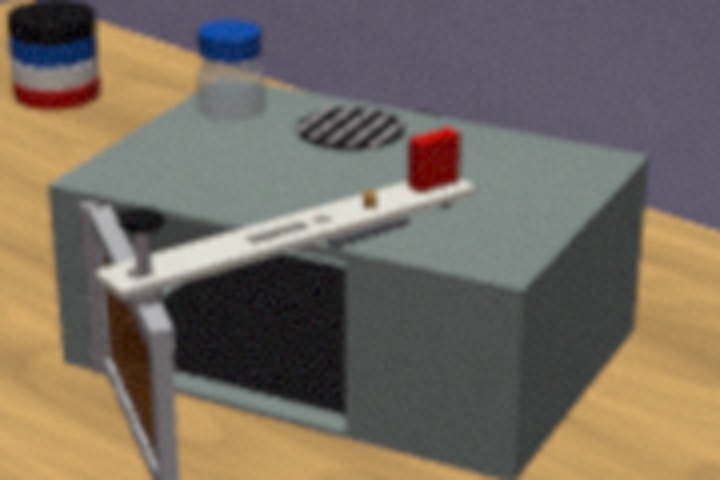

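View pics/w10.png

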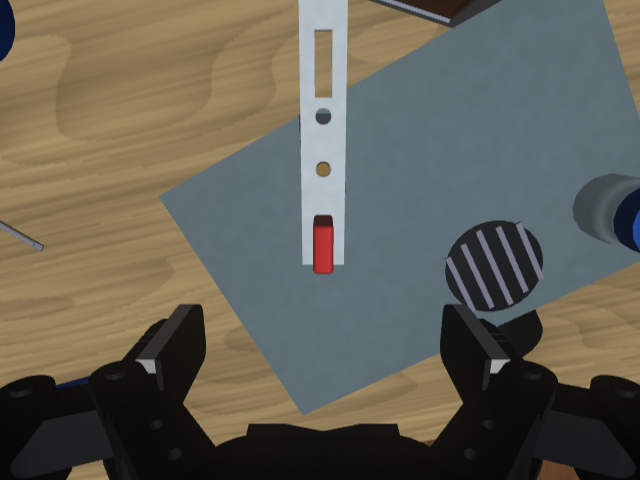

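View pics/sc10.png

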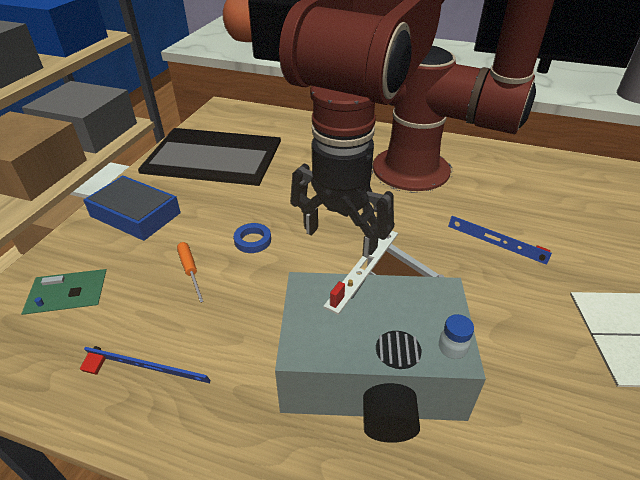

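Run:
```python
from h import *
im=cv2.imread("pics/w10.png");hsv=cv2.cvtColor(im,cv2.COLOR_BGR2HSV)
w=cv2.inRange(hsv,(0,0,165),(180,45,255));c=calibration("wrist")
# width of the bar measured at z=.132: should be 28 mm at both ends if it lies flat
for v in(5,20,140,150,200,210):
    xs=np.where(w[v,285:365])[0]+285;a=ray(c,xs[0]-.5,v,.132);b=ray(c,xs[-1]+.5,v,.132);print(v,np.linalg.norm(a-b)*1000)
a=cv2.imread("pics/scene0.png").astype(int);b=cv2.imread("pics/sc10.png").astype(int)
for n,(x0,x1,y0,y1) in dict(jar=(438,480,310,360),tape=(228,276,218,258),driver=(172,208,236,306)).items(): print(n,np.abs(a-b)[y0:y1,x0:x1].mean())
print(state()["contact_force"])
```

```text
5 27.897114934344483
20 27.578779919878027
140 27.905228879516358
150 27.466637674037205
200 27.76582647179482
210 27.95819616279661
jar 11.762539682539682
tape 11.953645833333333
driver 13.619708994708995
[-0.46788919  0.87999968 -0.06937531]
```

```bash
python3 -c "
from plant import *
print(job_done())"
```

```text
the job is handed in; nothing more can be done
None
```

The vent flap is open wider, with the stay's last hole down on the brass pin, and I handed the job in at about 13 s. I gripped the red tab, lifted the stay level by 19 mm off the pin and drew it out about 54 mm. I lined the hole up through the wrist camera, lowered it until I felt a light contact of about 6 N, then unloaded, let go and moved clear.

**Last checks:**
- **Fit:** the brass pin shows inside the hole next to the tab. The bar touched down with the tool at the same height as when I first gripped it.
- **Flat:** assuming resting height, the bar measures 27.5–28 mm wide all along the part in view, close to its true 28 mm, so it lies level.
- **Flap:** the side view shows it swung well out with the bar down on the post's shoulder. My geometry puts the opening at about 0.8 rad, but I did not measure the angle afterwards.
- **Other objects:** the jar, tape roll and screwdriver look unmoved. The before-and-after picture difference was about the same for all three (12–14 grey levels), which I took as image noise without checking it separately.
- **Disagreement:** the predicted sideways position of the pin was about 0.5 mm off from what the camera showed through the hole. I went by the view through the hole, and the bar went down without resistance.

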